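# Square a beech blank into the fence and end stop

## Robot

A 6-joint arm with a two-finger parallel gripper is mounted at the origin on the work surface. World frame = base frame: x ahead of the robot, y to its left, z up, the work surface at z = 0. Lengths are in m, angles in rad, forces in N, time in s.
With the tool pointing down it reaches from about 0.35 to 0.975 m from the base axis. Payload 4.9 kg.
Tool frame: the origin (TCP) lies at the very end of the fingers, on their centre line; the grasp point (between the pads) lies 19 mm behind it; z points along the fingers, y is the line along which they close (so a half turn about z gives the same grasp; the last joint's range is limited). The gripper opens to 85 mm and grips with 20 to 120 N. Pads are 22 mm wide; open, the fingers measure 114 mm over their backs; the gripper's body (76 mm by 85 mm) begins 54 mm behind the grasp point. The pads swing forward as they close: fully open they stand 13 mm farther back than shut.
Start: joints at [1.223, 0.053, 1.613, -0, 1.476, -0.119], TCP at [0.142, 0.609, 0.231] pointing down, gripper open.
Joint ranges: [-3.01, 3.01], [-1.01, 2.22], [0.06, 2.58], [-1.02, 4.17], [0.09, 2.62], [-3.14, 3.14]. Speed limits (rad/s): [2.57, 2.57, 3.14, 3.14, 3.14, 3.14].

## Interface

Orientations are given as a rotation vector (axis times angle).
In Python, from station import ctrl, imaging gives the robot as it stands.
- The arm moves only by the tool play_rows, never from a script. Its argument "series" is a list of rows, each a list of 3 entries, a list of its own where there are three numbers: the opening, from 0 (shut) to 1 (fully open), then the shift along the tool's x, y, z each as a share of 0.05 m, from -1 to 1, then the turn, a rotation vector about the tool's x, y, z each as a share of 8 degrees, from -1 to 1. In form: [[grip, [dx, dy, dz], [ax, ay, az]], ...]. A call has 1 to 8 rows; each row shifts and turns the commanded pose from where the row before left it, along the tool's axes as they then stand; what a row does not reach is not made up. A row lasts 1/8 s, in which the tool goes at most 62.5 mm and 10.7 degrees, less where a joint would pass 70% of its speed; a pose out of reach is approached as far as the arm can. A call with a number of a shift or a turn outside -1 to 1 is refused whole. A call with a gripper value outside its range is refused whole. The fingers move at their own pace and stop on an object; "force" is the grip in N (left out, the last holds). Time passes only in rows, so rows that do not move let the fingers close. It gives the time, the measured TCP pose, the force, the opening and the grip force at its end, in the units of the state.
- ctrl.get_obs(): the state, without advancing time (a new reading comes with each control period).
- imaging.get_image(name): name is "side" or "top" or "wrist"; returns a dict with "color" (400x640x3 uint8, blue, green, red), "fx", "fy", "cx", "cy" (pixels), "D" ([k1, k2, p1, p2, k3] as OpenCV has them; the pictures are not rectified), "extrinsics" (4x4, takes a point from world to camera coordinates); the wrist camera has in their place "hand_eye" (4x4, takes a point from camera to tool coordinates, whose origin is the TCP and whose axes are the flange's). Camera axes: x right, y down, z forward; pixel columns grow to the right and rows downward; lengths in m; the calibration is good to about 2 mm. A picture is of the moment at which its call begins: read the wrist's pose just before it. There is no depth.
- ctrl.finish_job(): hands the job in; it is judged then, once.
The state is a dict: "t": time; "q": joint angles; "dq": joint speeds; "effort": joint torques, N m; "tool_pos": TCP position; "tool_rot": TCP orientation; "contact_force": force on the tool from outside, world axes, zero at the start; "wrist_torque": the same for the moment, N m; "opening": finger opening in m; "grip_force": force on a finger pad.
Only numpy, scipy, OpenCV 4.12 (cv2) and the standard library are available. Lean on these libraries where they do the work, as an engineer would, in place of code of your own. Each camera call takes 0.05 s, during which the arm holds its last target. There are 200 camera calls.

## Task

On the joiner's bench, push the pale beech board along the bench with the fingertips until its long edge lies flat against the aluminium fence and its end is up against the red stop, without picking it up. Leave everything else on the bench where it is.

Things in the scene. Friction and masses are not known exactly. Their poses are not given: they have to be found in the camera images.
- board: Pale beech board, a loose rectangular block lying flat on the bench, 190 mm long (its y), 96 mm wide (its x) and 28 mm thick (its z), about 0.36 kg. It starts between fence and robot and between the two stops, up to 0.3 rad askew to the fence. Origin: centre of its underside.
- fence: Aluminium squaring fence fixed to the bench, at a new place and angle each time. 500 mm long (its y), 40 mm high, 42 mm thick with the plywood bar behind it (two black knobs on the bar, to 43 mm). Origin: on the bench under the middle of its flat working face, which looks along its -x, towards the robot; the fence lies at +x. z is up.
- stop_red: Red. Stop block fixed on the fence near one end (left or right), the other colour at the other end. 30 mm thick along the fence, reaching 70 mm out from its face, 34 mm high; its arm and a black knob lie above the fence, up to 54 mm. Origin: on the bench, in the line of the fence face, mid thickness: the working face is 15 mm from it along y, towards the fence's middle. Axes as the fence's.
- stop_grey: Grey, not the one to use. Stop block fixed on the fence near one end (left or right), the other colour at the other end. 30 mm thick along the fence, reaching 70 mm out from its face, 34 mm high; its arm and a black knob lie above the fence, up to 54 mm. Origin: on the bench, in the line of the fence face, mid thickness: the working face is 15 mm from it along y, towards the fence's middle. Axes as the fence's.
- glue_tall: White glue bottle with orange cap, standing, 64 mm wide, 190 mm high, left of the work. Origin: centre of its base. Not to be moved.
- glue_short: Yellow glue bottle with red cap, standing, 60 mm wide, 140 mm high, right of the work. Origin: centre of its base. Not to be moved.
- tape: Roll of blue tape lying flat, 96 mm across, 25 mm high, near the robot. Origin: centre of its underside. Not to be moved.
- walnut: Dark walnut offcut, 55 x 75 x 28 mm, left of the work. Origin: centre of its underside. Not to be moved.
- pine: Pine offcut, 45 x 90 x 35 mm, near the robot. Origin: centre of its underside. Not to be moved.
- driver: Screwdriver with red handle lying behind the fence, about 200 mm long. Origin: under the tool, on the bench. Not to be moved.
- jar: Amber glass jar with steel lid, 60 mm wide, 70 mm high, right of the work. Origin: centre of its base. Not to be moved.
Mind the look-alikes: they are no part of the job. Several things have the shape of the board; the one meant has the colours described above.

How it is judged:
At the end, for the whole second after the job is handed in: The beech board lies flat and still on the bench between the stops, its long edge within 3 mm of the fence face at the middle and within 0.02 rad of parallel, its end within 3 mm of the red stop (x of board in the frame of fence between -0.051 and -0.045 m and y of board in the frame of fence between -0.15 and 0.15 m and y of board in the frame of stop_red between -0.113 and 0.113 m and angle between the y axis of board and the y axis of fence, either way round below 0.02 rad and height (world z) of board below 0.004 m and angle between board's own z axis and vertical below 0.04 rad and linear speed of board below 0.01 m/s); the robot touches nothing.
It fails at once if the board was lifted or tipped (height (world z) of board above 0.01 m or angle between board's own z axis and vertical above 0.15 rad).
It fails at once if another thing on the bench was moved by more than 20 mm or knocked over (distance of any of glue_tall, glue_short, tape, walnut, pine, driver, jar from where it was at the start of the episode above 0.02 m or angle between any of glue_tall, glue_short, tape, walnut, pine, jar's own z axis and vertical above 0.5 rad).
It also fails if it takes over 51 s, if anything falls off the work surface, if the arm or the gripper's body presses on something with over 40 N, if the wrist force passes 120 N, or if a joint passes its speed limit or range.

## Working session

There is one attempt and no reset: what is moved stays moved. The work goes in short steps, Python scripts to look and compute and a tool call to move; the robot and the scene stay as the last step left them, time stands still between calls to the robot, and variables do not carry over. Pictures are saved under pics/ and viewed, at most 10 in all, crops included, and the job is handed in when it is done.

Besides the shell and the picture viewer there is one more tool, called after "Call:" in YAML: its name, and indented under it one key for each argument. play_rows: Moves the arm, as the interface text tells. Shift numbers are shares of 0.05 m and turn numbers shares of 8 degrees, none past 1 either way. Its arguments: {"type":"object","properties":{"series":{"type":"array"},"force":{"type":"number"}},"required":["series"]}

```bash
mkdir -p pics
cat > h.py <<'E'
import numpy as np, cv2
from station import ctrl, imaging
def ray(im,px,z):
    K=np.array([[im["fx"],0,im["cx"]],[0,im["fy"],im["cy"]],[0,0,1.]])
    u=cv2.undistortPoints(np.array(px,float).reshape(-1,1,2),K,np.array(im["D"],float)).reshape(-1,2)
    E=np.array(im["extrinsics"]);R,t=E[:3,:3],E[:3,3]
    d=np.c_[u,np.ones(len(u))]@R; c=-R.T@t
    return c+d*((z-c[2])/d[:,2])[:,None]
E
python3 - <<'E'
from h import *
o=ctrl.get_obs();print({k:np.round(o[k],3) for k in('t','tool_pos','tool_rot','opening')})
for n in('top','side'):
    im=imaging.get_image(n);cv2.imwrite(f'pics/{n}0.png',im['color']);np.save(f'{n}0.npy',im,allow_pickle=True)
    E=np.array(im["extrinsics"]);print(n,np.round(-E[:3,:3].T@E[:3,3],3))
E
```

```text
{'t': np.float64(0.0), 'tool_pos': array([0.142, 0.608, 0.23 ]), 'tool_rot': array([-3.590e-01, -3.121e+00,  3.000e-03]), 'opening': np.float64(0.085)}
top [0.146 0.022 1.494]
side [ 0.324 -0.74   0.947]
```

View pics/top0.png

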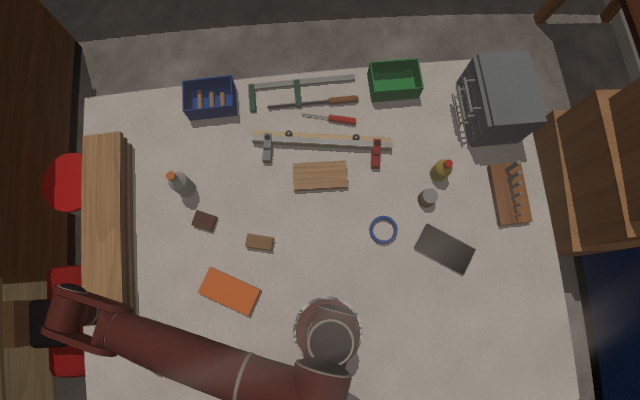

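View pics/side0.png

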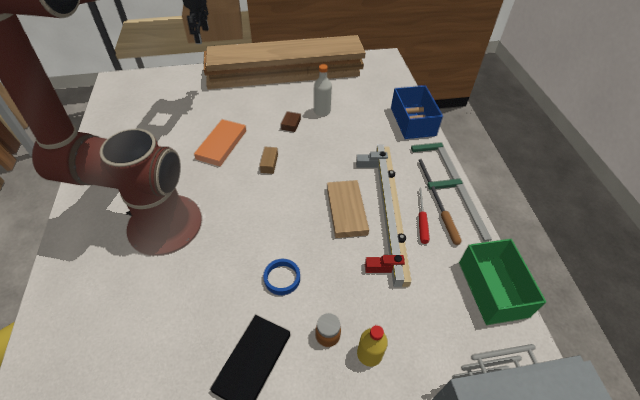

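Look-alikes in the top view are the plank stack (105,220), pine offcut (260,242), walnut (204,221), orange slab (230,290) and black slab (445,248). Only the pale wood block at (320,176) lies between the stops and in front of the fence, so that is the beech board. The red stop is at (376,150), on the robot's right, and the grey stop is at (267,147). I'll confirm with a crop and measure.

Run:
```python
from h import *
for n,(x0,x1,y0,y1) in {'top':(240,400,110,200),'side':(310,430,130,300)}.items():
    im=np.load(f'{n}0.npy',allow_pickle=True).item();c=im['color']
    hsv=cv2.cvtColor(c,cv2.COLOR_BGR2HSV)
    m=((hsv[...,1]>70)&(hsv[...,0]>5)&(hsv[...,0]<25)&(hsv[...,2]>60)).astype(np.uint8)
    bx=(285,355,155,197) if n=='top' else (322,372,172,242)
    mm=np.zeros_like(m);mm[bx[2]:bx[3],bx[0]:bx[1]]=m[bx[2]:bx[3],bx[0]:bx[1]]
    cs,_=cv2.findContours(mm,cv2.RETR_EXTERNAL,cv2.CHAIN_APPROX_NONE);k=max(cs,key=cv2.contourArea)
    w=ray(im,k.reshape(-1,2),0.028)[:,:2]
    r=cv2.minAreaRect(w.astype(np.float32));print(n,r,'\n',np.round(cv2.boxPoints(r),3))
    if n=='top': cv2.imwrite('pics/crop.png',cv2.resize(c[y0:y1,x0:x1],None,fx=5,fy=5,interpolation=cv2.INTER_CUBIC))
```

```text
top ((0.531259298324585, -0.029176197946071625), (0.18811748921871185, 0.100098617374897), 87.09127044677734) 
 [[ 0.477 -0.121]
 [ 0.576 -0.126]
 [ 0.586  0.062]
 [ 0.486  0.067]]
side ((0.532507061958313, -0.039882563054561615), (0.20512282848358154, 0.09705815464258194), 87.26298522949219) 
 [[ 0.479 -0.14 ]
 [ 0.576 -0.145]
 [ 0.586  0.06 ]
 [ 0.489  0.065]]
```

View pics/crop.png

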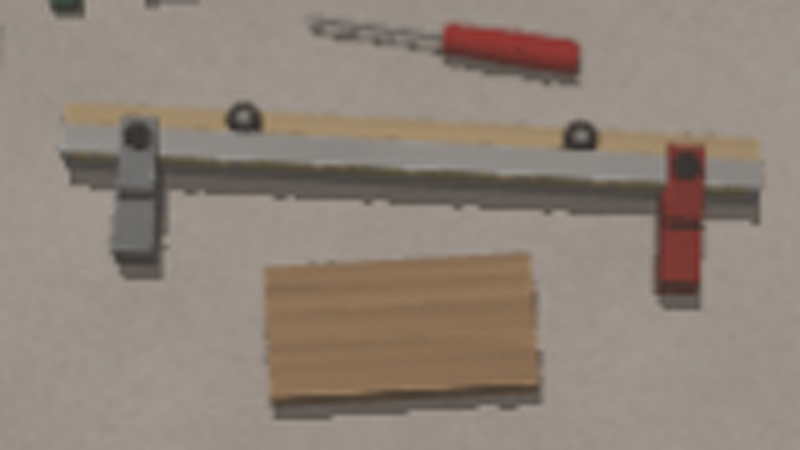

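The crop confirms the beech board, with corners at crop (265,267), (528,254), (540,387) and (273,400). The fence face's top edge runs (62,152) to (762,188). The red stop's inner top edge is at about (664,222) to (659,290).

Run:
```python
from h import *
im=np.load('top0.npy',allow_pickle=True).item()
f=lambda p,z:ray(im,(np.array(p,float)+.5)/5-.5+[240,110],z)[:,:2]
b=f([(265,267),(528,254),(540,387),(273,400)],.028);F=f([(62,152),(762,188)],.04);S=f([(664,222),(659,290)],.034);G=f([(157,197),(154,250)],.034)
ctr=b.mean(0)
fy=F[0]-F[1];L=np.linalg.norm(fy);fy/=L;fx=np.array([fy[1],-fy[0]]);O=F.mean(0)
print('board',b.round(4),ctr.round(4));print('fence',F.round(4),L,'yaw',np.arctan2(-fy[0],fy[1]))
for n,P in(('b',b),('c',[ctr]),('S',S),('G',G)):
    P=np.array(P)-O;print(n,np.c_[P@fx,P@fy].round(4))
d=(b[0]-b[1]+b[3]-b[2]);print('byaw',np.arctan2(-d[0],d[1]))
o=ctrl.get_obs();from scipy.spatial.transform import Rotation as R
print(R.from_rotvec(o['tool_rot']).as_matrix().round(3))
im=imaging.get_image('wrist');print(np.array(im['hand_eye']).round(3))
```

```text
board [[ 0.5856  0.0616]
 [ 0.576  -0.1241]
 [ 0.4792 -0.1211]
 [ 0.4892  0.0648]] [ 0.5325 -0.0297]
fence [[ 0.682   0.1972]
 [ 0.6042 -0.294 ]] 0.497242573826853 yaw -0.15703462017189318
b [[-0.074   0.0996]
 [-0.0544 -0.0853]
 [-0.1505 -0.0974]
 [-0.1697  0.0878]]
c [[-0.1122  0.0012]]
S [[-0.0273 -0.1803]
 [-0.0775 -0.178 ]]
G [[-0.0282  0.1791]
 [-0.0673  0.1782]]
byaw -0.05261042335706488
[[-0.974  0.227 -0.001]
 [ 0.227  0.974 -0.002]
 [ 0.    -0.002 -1.   ]]
[[ 0.    -0.962 -0.273  0.069]
 [ 1.    -0.     0.    -0.   ]
 [-0.    -0.273  0.962 -0.142]
 [ 0.     0.     0.     1.   ]]
```

Call:
play_rows:
  series:
    - [0.5,[0,0,0],[0,0,-0.52]]
    - [0.5,[-0.65,-0.95,0],[0,0,0]]
    - [0.5,[-0.65,-0.95,0],[0,0,0]]
    - [0.5,[-0.65,-0.95,0],[0,0,0]]
    - [0.5,[-0.65,-0.95,0],[0,0,0]]
    - [0.5,[-0.65,-0.95,0],[0,0,0]]
    - [0.5,[-0.65,-0.95,0],[0,0,0]]
    - [0.5,[-0.65,-0.95,0],[0,0,0]]

```text
t: 1.15
tool_pos: [0.315, 0.2432, 0.2312]
tool_rot: [0.244, 3.132, 0.0]
contact_force: [0.0, 1.7, 0.4]
opening: 0.0425
grip_force: 0.0
```

Call:
play_rows:
  series:
    - [0.5,[-0.65,-0.95,0],[0,0,0]]
    - [0.5,[-0.65,-0.95,0],[0,0,0]]
    - [0.5,[-0.65,-0.95,0],[0,0,0]]
    - [0.5,[-0.65,-0.95,0],[0,0,0]]
    - [0.5,[0,0,0],[0,0,0]]

```text
t: 1.78
tool_pos: [0.4143, 0.0338, 0.231]
tool_rot: [-0.256, -3.13, 0.001]
contact_force: [-1.3, 0.9, -0.1]
opening: 0.0426
grip_force: 0.0
```

```bash
cat >> h.py <<'E'
from scipy.spatial.transform import Rotation as Rot
FY=np.array([.1564,.9877]);FX=np.array([.9877,-.1564]);O=np.array([.6431,-.0484])
def pose(tgt=None,yaw=0.):
    """TCP in fence frame; shares (of .05 m / 8 deg) still to go to tgt (fence x,y,z), tool y at yaw from fence y"""
    o=ctrl.get_obs();p=np.array(o['tool_pos']);R=Rot.from_rotvec(o['tool_rot']);M=R.as_matrix()
    d=p[:2]-O;print('t',round(float(o['t']),2),'fence xyz',np.round([d@FX,d@FY,p[2]],4),'F',np.round(o['contact_force'],1),'op',round(float(o['opening']),4))
    a=np.arctan2(-FY[0],FY[1])+yaw;yv=np.array([-np.sin(a),np.cos(a),0]);z=np.array([0,0,-1.]);W=np.c_[np.cross(yv,z),yv,z]
    print('turn shares',np.round(Rot.from_matrix(M.T@W).as_rotvec()/np.radians(8),2))
    if tgt is not None:
        t=np.r_[O+tgt[0]*FX+tgt[1]*FY,tgt[2]];print('shift shares',np.round(M.T@(t-p)/.05,2))
E
python3 -c "
from h import *
pose((-.205,0,.006))"
```

```text
t 1.77 fence xyz [-0.2389  0.0454  0.231 ] F [-1.3  0.9 -0.1] op 0.0426
turn shares [-0.   -0.01 -0.04]
shift shares [-0.69 -0.9   4.5 ]
```

Call:
play_rows:
  series:
    - [0.5,[-0.69,-0.9,0],[0,0,0]]
    - [0.5,[0,0,0.9],[0,0,-0.04]]
    - [0.5,[0,0,0.9],[0,0,0]]
    - [0.5,[0,0,0.9],[0,0,0]]
    - [0.5,[0,0,0.9],[0,0,0]]
    - [0.5,[0,0,0.7],[0,0,0]]
    - [0.5,[0,0,0.2],[0,0,0]]
    - [0.5,[0,0,0],[0,0,0]]

```text
t: 2.78
tool_pos: [0.4406, -0.0123, 0.0064]
tool_rot: [-0.235, -3.132, -0.0]
contact_force: [-0.4, -0.0, 0.2]
opening: 0.0429
grip_force: 0.0
```

```bash
python3 -c "
from h import *
pose((-.205,0,.006))
cv2.imwrite('pics/w1.png',imaging.get_image('wrist')['color'])"
```

```text
t 2.77 fence xyz [-0.2057  0.0039  0.0064] F [-0.4 -0.   0.2] op 0.0429
turn shares [ 0.   -0.01  0.05]
shift shares [-0.01 -0.08  0.01]
```

View pics/w1.png

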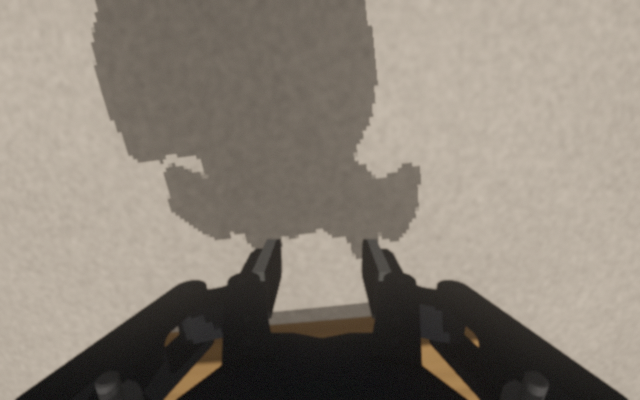

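The wrist view shows both fingers at the bench behind the board's rear edge, which is at row ~320. I'll push towards the fence.

Call:
play_rows:
  series:
    - [0.5,[-0.3,-0.08,0],[0,0,0.05]]
    - [0.5,[-0.25,0,0],[0,0,0]]
    - [0.5,[-0.2,0,0],[0,0,0]]
    - [0.5,[-0.2,0,0],[0,0,0]]
    - [0.5,[-0.2,0,0],[0,0,0]]
    - [0.5,[-0.2,0,0],[0,0,0]]
    - [0.5,[-0.2,0,0],[0,0,0]]
    - [0.5,[-0.15,0,0],[0,0,0]]

```text
t: 3.82
tool_pos: [0.5246, -0.0302, 0.0062]
tool_rot: [-0.247, -3.132, 0.0]
contact_force: [-2.4, 0.2, 2.6]
opening: 0.0428
grip_force: 1.5
```

```bash
python3 -c "
from h import *
pose((-.115,0,.006))
im=imaging.get_image('top');np.save('top1.npy',im,allow_pickle=True)
cv2.imwrite('pics/t1.png',cv2.resize(im['color'][110:200,240:400],None,fx=5,fy=5,interpolation=cv2.INTER_CUBIC))"
```

```text
t 3.83 fence xyz [-0.1199 -0.0006  0.0062] F [-2.4  0.2  2.6] op 0.0428
turn shares [-0. -0. -0.]
shift shares [-0.1   0.01  0.  ]
```

View pics/t1.png

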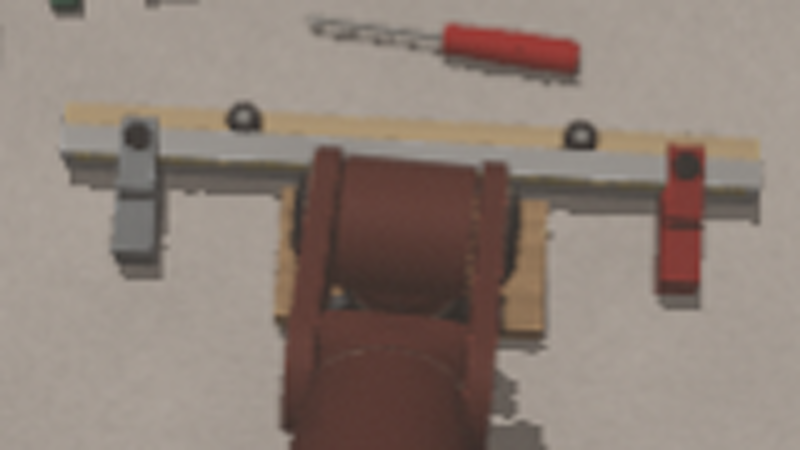

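The board is aligned with the fence, about 10 mm short of it. I'll close most of that gap, back off, lift and turn the tool to push from the left end.

Call:
play_rows:
  series:
    - [0.5,[-0.1,0,0],[0,0,0]]
    - [0.5,[-0.06,0,0],[0,0,0]]
    - [0.5,[0,0,0],[0,0,0]]
    - [0.5,[0.5,0,0],[0,0,0]]
    - [0.5,[0.5,0,0],[0,0,0]]
    - [0.5,[0,0,-1],[0,0,0]]
    - [0.5,[0,0,-1],[0,0,0]]
    - [0.5,[0,0,-0.6],[0,0,1]]

```text
t: 4.88
tool_pos: [0.4841, -0.0238, 0.1397]
tool_rot: [0.47, 3.1, -0.0]
contact_force: [0.3, 0.4, -0.4]
opening: 0.0429
grip_force: 0.0
```

Call:
play_rows:
  series:
    - [0.5,[0,0.6,0],[0,0,0]]
    - [0.5,[0,0.6,0],[0,0,0]]
    - [0.5,[0,0.6,0],[0,0,0]]
    - [0.5,[0,0.6,0],[0,0,0]]
    - [0.5,[0,0,0],[0,0,1]]
    - [0.5,[0,0,0],[0,0,1]]
    - [0.5,[0,0,0],[0,0,1]]
    - [0.5,[0,0,0],[0,0,1]]

```text
t: 5.88
tool_pos: [0.518, 0.0913, 0.1365]
tool_rot: [1.309, 2.854, 0.001]
contact_force: [0.5, 0.2, 1.4]
opening: 0.0426
grip_force: 0.0
```

Call:
play_rows:
  series:
    - [0.5,[0,0,0],[0,0,1]]
    - [0.5,[0,0,0],[0,0,1]]
    - [0.5,[0,0,0],[0,0,1]]
    - [0.5,[0,0,0],[0,0,1]]
    - [0.5,[0,0,0],[0,0,1]]
    - [0.5,[0,0,0],[0,0,1]]
    - [0.5,[0,0,0],[0,0,0]]

```text
t: 6.75
tool_pos: [0.518, 0.0913, 0.1365]
tool_rot: [2.351, 2.083, 0.001]
contact_force: [-0.1, -0.8, -0.5]
opening: 0.0425
grip_force: 0.0
```

```bash
python3 -c "
from h import *
pose((-.055,.13,.006),-np.pi/2)
im=imaging.get_image('top');np.save('top2.npy',im,allow_pickle=True)
cv2.imwrite('pics/t2.png',cv2.resize(im['color'][110:200,240:400],None,fx=5,fy=5,interpolation=cv2.INTER_CUBIC))"
```

```text
t 6.75 fence xyz [-0.1454  0.1184  0.1365] F [-0.1 -0.8 -0.5] op 0.0425
turn shares [ 0.01 -0.    0.26]
shift shares [0.17 1.81 2.61]
```

View pics/t2.png

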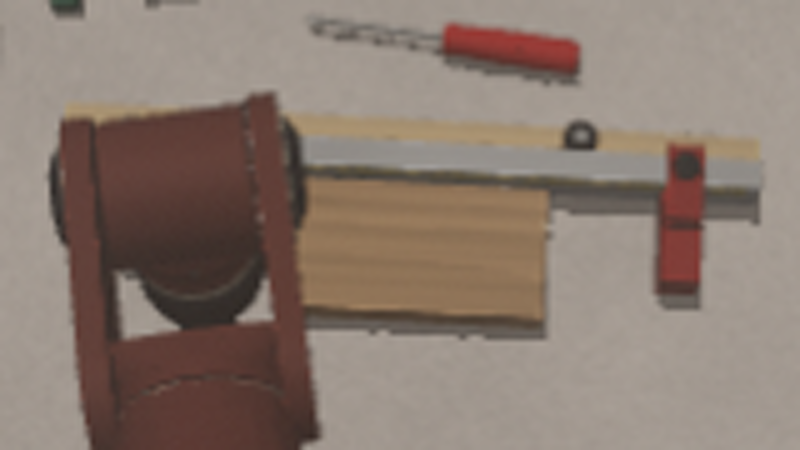

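The board is nearly flush with the fence. Its right end is at crop (548,255), with the red stop face at (661,255), so about 80 mm is left to push. I'll descend beyond its left end.

Call:
play_rows:
  series:
    - [0.5,[0,0,0],[0,0,0.26]]
    - [0.5,[0.23,0.9,0],[0,0,0]]
    - [0.5,[0,0.9,0],[0,0,0]]
    - [0.5,[0,0,0.8],[0,0,0]]
    - [0.5,[0,0,0.8],[0,0,0]]
    - [0.5,[0,0,0.7],[0,0,0]]
    - [0.5,[0,0,0.3],[0,0,0]]
    - [0.5,[0,0,0],[0,0,0]]

```text
t: 7.8
tool_pos: [0.6078, 0.0883, 0.0055]
tool_rot: [-2.39, -2.037, 0.002]
contact_force: [-0.9, -0.1, 0.7]
opening: 0.0431
grip_force: 0.0
```

```bash
python3 -c "
from h import *
pose((-.055,.10,.006),-np.pi/2)"
```

```text
t 7.8 fence xyz [-0.0563  0.1295  0.0055] F [-0.9 -0.1  0.7] op 0.0431
turn shares [-0.01  0.   -0.01]
shift shares [-0.59  0.03 -0.01]
```

Call:
play_rows:
  series:
    - [0.5,[-0.4,0,0],[0,0,0]]
    - [0.5,[-0.25,0,0],[0,0,0]]
    - [0.5,[-0.25,0,0],[0,0,0]]
    - [0.5,[-0.25,0,0],[0,0,0]]
    - [0.5,[-0.25,0,0],[0,0,0]]
    - [0.5,[-0.25,0,0],[0,0,0]]
    - [0.5,[-0.2,0,0],[0,0,0]]
    - [0.5,[-0.1,0,0],[0,0,0]]

```text
t: 8.8
tool_pos: [0.5927, -0.0086, 0.0061]
tool_rot: [-2.391, -2.037, 0.0]
contact_force: [0.1, 2.5, 1.9]
opening: 0.0426
grip_force: 1.3
```

Call:
play_rows:
  series:
    - [0.5,[-0.06,0,0],[0,0,0]]
    - [0.5,[-0.06,0,0],[0,0,0]]
    - [0.5,[0,0,0],[0,0,0]]

```text
t: 9.18
tool_pos: [0.5918, -0.0141, 0.0061]
tool_rot: [2.39, 2.038, -0.001]
contact_force: [0.5, 0.4, 1.1]
opening: 0.0429
grip_force: 0.2
```

```bash
python3 -c "
from h import *
pose((-.055,.022,.006),-np.pi/2)"
```

```text
t 9.18 fence xyz [-0.056   0.0258  0.0061] F [0.5 0.4 1.1] op 0.0429
turn shares [-0.    0.01 -0.01]
shift shares [-0.08  0.02  0.  ]
```

Creep in 2 mm rows until the force shows contact with the stop.

Call:
play_rows:
  series:
    - [0.5,[-0.04,0,0],[0,0,0]]
    - [0.5,[-0.04,0,0],[0,0,0]]

```text
t: 9.43
tool_pos: [0.5911, -0.0176, 0.006]
tool_rot: [-2.39, -2.038, 0.0]
contact_force: [1.2, 7.3, 0.4]
opening: 0.0429
grip_force: 4.9
```

Call:
play_rows:
  series:
    - [0.5,[-0.04,0,0],[0,0,0]]
    - [0.5,[-0.02,0,0],[0,0,0]]

```text
t: 9.68
tool_pos: [0.5912, -0.0176, 0.0061]
tool_rot: [-2.388, -2.034, -0.008]
contact_force: [2.9, 15.3, -0.5]
opening: 0.0428
grip_force: 7.6
```

End contact is made: force rose to 15 N with the position stalled at y≈0.022, as predicted. Now back to the long side for the final squaring push.

Call:
play_rows:
  series:
    - [0.5,[0.3,0,0],[0,0,0]]
    - [0.5,[0.5,0,0],[0,0,0]]
    - [0.5,[0,0,-1],[0,0,0]]
    - [0.5,[0,0,-1],[0,0,0]]
    - [0.5,[-0.9,-0.7,0],[0,0,0]]
    - [0.5,[-0.9,-0.7,0],[0,0,0]]
    - [0.5,[-0.9,-0.7,0],[0,0,0]]
    - [0.5,[0,0,0],[0,0,-1]]

```text
t: 10.68
tool_pos: [0.4695, -0.0999, 0.1056]
tool_rot: [-2.243, -2.199, 0.003]
contact_force: [-0.2, 0.8, -0.6]
opening: 0.0427
grip_force: 0.0
```

Call:
play_rows:
  series:
    - [0.5,[0,0,0],[0,0,-1]]
    - [0.5,[0,0,0],[0,0,-1]]
    - [0.5,[0,0,0],[0,0,-1]]
    - [0.5,[0,0,0],[0,0,-1]]
    - [0.5,[0,0,0],[0,0,-1]]
    - [0.5,[0,0,0],[0,0,-1]]
    - [0.5,[0,0,0],[0,0,-1]]
    - [0.5,[0,0,0],[0,0,-1]]

```text
t: 11.68
tool_pos: [0.472, -0.0981, 0.1062]
tool_rot: [-0.729, -3.055, 0.002]
contact_force: [0.6, -0.3, -0.1]
opening: 0.0424
grip_force: 0.0
```

Call:
play_rows:
  series:
    - [0.5,[0,0,0],[0,0,-1]]
    - [0.5,[0,0,0],[0,0,-1]]
    - [0.5,[0,0,0],[0,0,-0.25]]
    - [0.5,[0,0,0],[0,0,0]]

```text
t: 12.18
tool_pos: [0.4721, -0.098, 0.1062]
tool_rot: [-0.252, -3.131, 0.001]
contact_force: [-0.4, 0.7, 0.4]
opening: 0.0427
grip_force: 0.0
```

```bash
python3 -c "
from h import *
pose((-.145,-.084,.006))"
```

```text
t 12.18 fence xyz [-0.1611 -0.0757  0.1062] F [-0.4  0.7  0.4] op 0.0427
turn shares [-0.   -0.   -0.02]
shift shares [-0.32 -0.16  2.  ]
```

Call:
play_rows:
  series:
    - [0.5,[0,-0.16,0.8],[0,0,-0.02]]
    - [0.5,[0,0,0.8],[0,0,0]]
    - [0.5,[0,0,0.4],[0,0,0]]
    - [0.5,[-0.3,0,0],[0,0,0]]
    - [0.5,[-0.3,0,0],[0,0,0]]
    - [0.5,[-0.2,0,0],[0,0,0]]
    - [0.5,[-0.12,0,0],[0,0,0]]
    - [0.5,[-0.06,0,0],[0,0,0]]

```text
t: 13.18
tool_pos: [0.5194, -0.1135, 0.0066]
tool_rot: [-0.245, -3.131, 0.0]
contact_force: [-2.7, -0.0, 2.7]
opening: 0.0429
grip_force: 1.3
```

Call:
play_rows:
  series:
    - [0.5,[-0.04,0,0],[0,0,0]]
    - [0.5,[-0.04,0,0],[0,0,0]]

```text
t: 13.42
tool_pos: [0.5228, -0.1139, 0.0061]
tool_rot: [-0.245, -3.131, -0.0]
contact_force: [-2.3, 0.2, 2.4]
opening: 0.0428
grip_force: 1.2
```

Call:
play_rows:
  series:
    - [0.5,[-0.04,0,0],[0,0,0]]
    - [0.5,[-0.04,0,0],[0,0,0]]

```text
t: 13.68
tool_pos: [0.524, -0.114, 0.0057]
tool_rot: [-0.245, -3.123, -0.002]
contact_force: [-16.8, 1.9, 10.4]
opening: 0.0425
grip_force: 8.0
```

```bash
python3 -c "
from h import *
pose((-.107,-.084,.006))"
```

```text
t 13.68 fence xyz [-0.1073 -0.0834  0.0057] F [-16.8   1.9  10.4] op 0.0425
turn shares [ 0.   -0.06  0.  ]
shift shares [-0.01 -0.01 -0.01]
```

Contact is firm (17 N) exactly at the predicted x=-0.107. I'll back off, lift, move clear and check.

Call:
play_rows:
  series:
    - [0.5,[0.1,0,0],[0,0,0]]
    - [0.5,[0.5,0,0],[0,0,0]]
    - [0.5,[0.3,0,-0.8],[0,0,0]]
    - [0.5,[0,0,-1],[0,0,0]]
    - [0.5,[0,0.9,-0.7],[0,0,0]]
    - [0.5,[0,1,0],[0,0,0]]
    - [0.5,[0,1,0],[0,0,0]]
    - [0.5,[0,1,0],[0,0,0]]

```text
t: 14.68
tool_pos: [0.5139, 0.0866, 0.1319]
tool_rot: [0.245, 3.129, 0.001]
contact_force: [0.6, 0.1, -0.1]
opening: 0.0427
grip_force: 0.0
```

Call:
play_rows:
  series:
    - [0.5,[0,1,0],[0,0,0]]
    - [0.5,[0,0,0],[0,0,0]]

```text
t: 14.92
tool_pos: [0.5214, 0.1372, 0.1316]
tool_rot: [0.238, 3.131, 0.002]
contact_force: [-0.6, -0.4, 0.3]
opening: 0.043
grip_force: 0.0
```

```bash
python3 -c "
from h import *
pose()
im=imaging.get_image('top');np.save('top3.npy',im,allow_pickle=True)
cv2.imwrite('pics/t3.png',cv2.resize(im['color'][125:185,300:400],None,fx=8,fy=8,interpolation=cv2.INTER_CUBIC))
im=imaging.get_image('side');np.save('side3.npy',im,allow_pickle=True)
cv2.imwrite('pics/s3.png',cv2.resize(im['color'][170:290,340:440],None,fx=5,fy=5,interpolation=cv2.INTER_CUBIC))"
```

```text
t 14.93 fence xyz [-0.1492  0.1643  0.1316] F [-0.6 -0.4  0.3] op 0.043
turn shares [0.01 0.01 0.04]
```

View pics/t3.png

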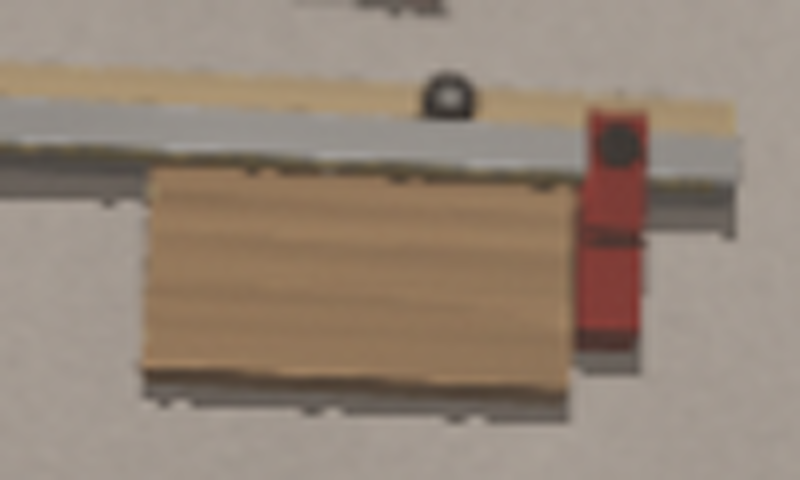

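View pics/s3.png

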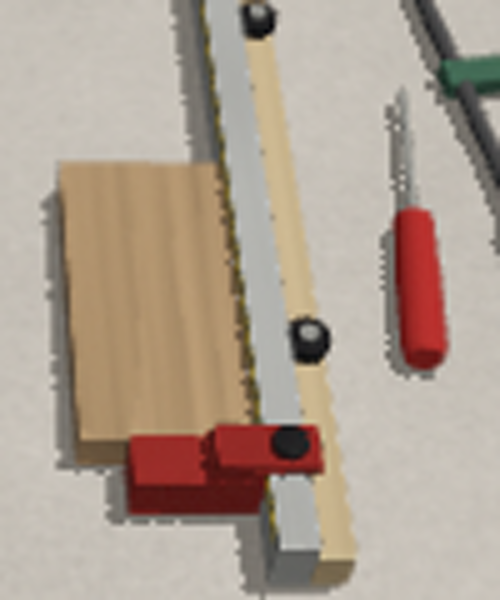

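The board lies flush with the fence, but a dark line at crop (573,270) beside the red stop suggests a residual gap of 1–3 mm. There is plenty of time, so I'll press the end again.

Call:
play_rows:
  series:
    - [0.5,[0,0,0],[0,0,1]]
    - [0.5,[0,0,0],[0,0,1]]
    - [0.5,[0,0,0],[0,0,1]]
    - [0.5,[0,0,0],[0,0,1]]
    - [0.5,[0,0,0],[0,0,1]]
    - [0.5,[0,0,0],[0,0,1]]
    - [0.5,[0,0,0],[0,0,1]]
    - [0.5,[0,0,0],[0,0,1]]

```text
t: 16.02
tool_pos: [0.5211, 0.1328, 0.1313]
tool_rot: [1.876, 2.519, 0.0]
contact_force: [-0.7, 0.2, -1.4]
opening: 0.0428
grip_force: 0.0
```

Call:
play_rows:
  series:
    - [0.5,[0,0,0],[0,0,1]]
    - [0.5,[0,0,0],[0,0,1]]
    - [0.5,[0,0,0],[0,0,1]]
    - [0.5,[0,0,0],[0,0,0.3]]
    - [0.5,[-1,1,0],[0,0,0]]
    - [0.5,[-1,1,0],[0,0,0]]
    - [0.5,[0,0,0],[0,0,0]]

```text
t: 16.9
tool_pos: [0.5956, 0.0279, 0.1317]
tool_rot: [2.4, 2.024, 0.001]
contact_force: [-1.1, -0.2, 1.0]
opening: 0.0429
grip_force: 0.0
```

```bash
python3 -c "
from h import *
pose((-.046,.055,.006),-np.pi/2)"
```

```text
t 16.9 fence xyz [-0.0588  0.068   0.1317] F [-1.1 -0.2  1. ] op 0.0429
turn shares [ 0.01  0.   -0.09]
shift shares [-0.25  0.26  2.51]
```

Call:
play_rows:
  series:
    - [0.5,[0,0.26,0],[0,0,-0.09]]
    - [0.5,[0,0,0.9],[0,0,0]]
    - [0.5,[0,0,0.9],[0,0,0]]
    - [0.5,[0,0,0.7],[0,0,0]]
    - [0.5,[-0.3,0,0],[0,0,0]]
    - [0.5,[-0.3,0,0],[0,0,0]]
    - [0.5,[-0.2,0,0],[0,0,0]]
    - [0.5,[-0.05,0,0],[0,0,0]]

```text
t: 17.9
tool_pos: [0.6014, -0.0126, 0.0082]
tool_rot: [2.382, 2.045, 0.003]
contact_force: [-0.6, -0.0, 0.3]
opening: 0.0428
grip_force: 0.0
```

Call:
play_rows:
  series:
    - [0.5,[-0.04,0,0],[0,0,0]]
    - [0.5,[-0.04,0,0],[0,0,0]]

```text
t: 18.15
tool_pos: [0.5997, -0.0153, 0.0066]
tool_rot: [2.382, 2.048, 0.001]
contact_force: [0.4, -0.6, 0.5]
opening: 0.043
grip_force: 0.0
```

```bash
python3 -c "
from h import *
pose((-.046,.021,.006),-np.pi/2)"
```

```text
t 18.15 fence xyz [-0.048   0.0259  0.0066] F [ 0.4 -0.6  0.5] op 0.043
turn shares [ 0.   -0.    0.05]
shift shares [-0.1   0.04  0.01]
```

Call:
play_rows:
  series:
    - [0.5,[-0.04,0,0],[0,0,0.05]]
    - [0.5,[-0.03,0,0],[0,0,0]]

```text
t: 18.4
tool_pos: [0.599, -0.0186, 0.0062]
tool_rot: [-2.389, -2.039, -0.0]
contact_force: [0.5, 2.0, -0.2]
opening: 0.0427
grip_force: 1.1
```

Call:
play_rows:
  series:
    - [0.5,[-0.03,0,0],[0,0,0]]
    - [0.5,[-0.03,0,0],[0,0,0]]

```text
t: 18.65
tool_pos: [0.599, -0.0188, 0.0063]
tool_rot: [-2.387, -2.036, -0.007]
contact_force: [2.8, 13.4, -0.5]
opening: 0.0429
grip_force: 6.9
```

Call:
play_rows:
  series:
    - [0.5,[-0.02,0,0],[0,0,0]]
    - [0.5,[0,0,0],[0,0,0]]

```text
t: 18.9
tool_pos: [0.5989, -0.0188, 0.0063]
tool_rot: [-2.387, -2.036, -0.009]
contact_force: [3.0, 13.4, -0.4]
opening: 0.0427
grip_force: 7.0
```

```bash
python3 -c "
from h import *
pose((-.046,.021,.006),-np.pi/2)"
```

```text
t 18.9 fence xyz [-0.0483  0.0223  0.0063] F [ 3.  13.4 -0.4] op 0.0427
turn shares [ 0.   -0.05 -0.01]
shift shares [-0.03  0.05  0.01]
```

It stalled at the same y (0.0223 m) with 13 N, so the end is on the stop. I'll retract and check once more.

Call:
play_rows:
  series:
    - [0.5,[0.2,0,0],[0,0,0]]
    - [0.5,[0.6,0,0],[0,0,0]]
    - [0.5,[0,0,-1],[0,0,0]]
    - [0.5,[0,0,-1],[0,0,0]]
    - [0.5,[1,-0.5,-0.5],[0,0,0]]
    - [0.5,[1,-0.5,0],[0,0,0]]
    - [0.5,[1,-0.5,0],[0,0,0]]
    - [0.5,[0,0,0],[0,0,0]]

```text
t: 19.9
tool_pos: [0.5529, 0.1795, 0.1313]
tool_rot: [2.384, 2.046, -0.001]
contact_force: [-0.5, -0.4, 0.2]
opening: 0.0426
grip_force: 0.0
```

```bash
python3 -c "
from h import *
pose()
im=imaging.get_image('top')
a=im['color'][125:185,300:400]
b=np.load('top0.npy',allow_pickle=True).item()['color']
cv2.imwrite('pics/t4.png',np.vstack([cv2.resize(a,(640,384),interpolation=cv2.INTER_CUBIC),cv2.resize(im['color'][100:300,160:480],(320,200))[:,:].repeat(2,1)[:, :640]]))
s=imaging.get_image('side');b=np.load('side3.npy',allow_pickle=True).item()['color']
d=np.abs(s['color'].astype(int)-b).max(2)[170:290,340:440]>25;print('side changed px',d.sum())
"
```

```text
t 19.9 fence xyz [-0.1247  0.2109  0.1313] F [-0.5 -0.4  0.2] op 0.0426
turn shares [ -0.     0.   -11.22]
side changed px 5
```

View pics/t4.png

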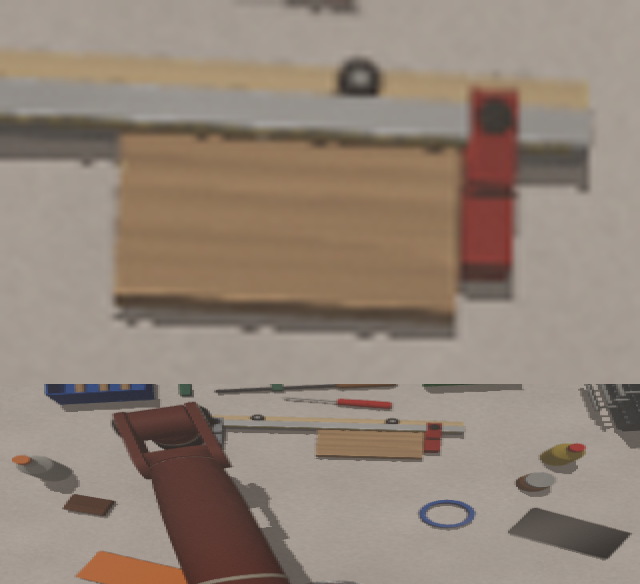

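The picture shows the board's long edge along the fence, its end against the red stop at crop (458,220), nothing else disturbed and the arm clear. Handing in.

```bash
python3 -c "
from station import ctrl
print(ctrl.finish_job())"
```

```text
the job is handed in; nothing more can be done
None
```

I pushed the beech board flat against the fence and up to the red stop, left everything else in place and handed the job in at about 20 s; no verdict came back.

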